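# Set out the condiment caddy for service

## Task

Set out the wooden condiment caddy for service, one thing upright on the floor of each compartment: the tall slim spice jar goes in the back row between the stirrers and the deli pot that already stand there, the sugar shaker in front of the stirrers, the small white plastic pot in front of the deli pot, and the squat glass jar in the front row between those two. The low sauce cup goes on top of the deli pot, upright and centred on its lid. Front is the side towards you; use the things on the open worktop (not those on the drawer unit), leave the stirrers and the deli pot in their compartments, and do not push the card terminal or the bell about.

Things in the scene. Friction and masses are not known exactly. Their poses are not given: they have to be found in the camera images.
- caddy: Fixed wooden caddy, 270 x 182 mm, bow handle at each end. 2 rows x 3 square compartments, 82 mm inside, pitch 88 mm; all walls 6 mm thick, tops 34 mm and compartment floors 10 mm above the worktop. Origin: centre of underside; x to the back row (away from robot), y along its length (left). Compartment centres: x = +0.044 (back) or -0.044 (front), y = -0.088, 0, 0.088. Yaw within 0.2 rad.
- stirrers: White round pot full of upright wooden stirrers, already standing in one end compartment of the caddy's back row (left or right end differs from start to start). Pot 70 mm across and 90 mm high, the stirrers reach 145 mm. Origin: centre of its underside.
- deli_pot: Translucent round deli pot with a flat white lid, already standing in the other end compartment of the back row. 68 mm across the lid (73 mm over its rim), the surface on which things rest is 62 mm above its underside. Origin: centre of its underside.
- spice_jar: Tall slim glass spice jar with a dark screw cap, an upright cylinder 41 mm across and 105 mm high, standing loose on the worktop; about 0.11 kg. Origin: centre of its underside, z up.
- shaker: Clear sugar shaker with a domed grey metal top, 44 mm across and 90 mm high (the top 16 mm narrow to about 34 mm), standing loose on the worktop; about 0.1 kg. Origin: centre of its underside, z up.
- jar: Squat glass jar with a red screw lid, 56 mm across and 80 mm high, standing loose on the worktop; about 0.27 kg. Origin: centre of its underside, z up.
- lidded_pot: Small white plastic pot, opaque, narrower at the foot, with a flat black lid; 52 mm across below the lid's rim (55 mm over it) and 62 mm high, standing loose on the worktop; about 0.07 kg. Origin: centre of its underside, z up.
- sauce_cup: Low translucent sauce cup with a flat white lid, narrower at the foot; 64 mm across below the lid's rim (69 mm over it) and 36 mm high, standing loose on the worktop; about 0.05 kg. Origin: centre of its underside, z up.
- terminal: Black card payment terminal, 165 x 68 x 52 mm, lying on the worktop behind the loose things: a bystander. Origin: centre of its underside.
- bell: Steel counter bell on a black foot, 76 mm across and 54 mm high, at the left: a bystander. Origin: centre of its underside.
There are look-alikes about, which are no part of the job. Leave any purple or turquoise look-alike of the stirrers alone.

How it is judged:
By the outcome, as a careful person would: the job done as asked, in the order asked, and still so for the second after the job is handed in, with the robot touching nothing.
It also fails if it takes over 122 s, if anything falls off the work surface, if the arm or the gripper's body presses on something with over 40 N, if the wrist force passes 120 N, or if a joint passes its speed limit or range.

## Robot

A 6-joint arm with a two-finger parallel gripper is mounted at the origin on a cart in front of the work surface, level with it; the furniture and walls round the work are solid. World frame = base frame: x ahead of the robot, y to its left, z up, the work surface at z = 0. Lengths are in m, angles in rad, forces in N, time in s.
With the tool pointing down it reaches from about 0.425 to 0.95 m from the base axis. Payload 3.5 kg.
Tool frame: the origin (TCP) lies between the finger pads; the fingertips stand 25 mm ahead of it and the grasp point (between the pads) lies 6 mm ahead of it (ctrl.finger_overhang is the distance from the TCP to the fingertips, in m); x points along the fingers, y is the direction in which the jaws open and shut, and the axes are right-handed (so a half turn about x gives the same grasp; the last joint's range is limited). The gripper opens to 85 mm and grips with 20 to 120 N. Pads are 22 mm wide; open, the fingers measure 114 mm over their backs; the gripper's body (76 mm by 85 mm) begins 54 mm behind the grasp point. The pads swing forward as they close: fully open they stand 13 mm farther back than shut.
Start: joints at [-0.15, 0.286, 1.577, -0, 1.279, -0.15], TCP at [0.675, 0, 0.256] pointing down, gripper open.
Joint ranges: [-2.77, 2.77], [-0.9, 2.22], [0.21, 2.48], [-1.53, 4.67], [0.24, 2.81], [-2.84, 2.84]. Speed limits (rad/s): [2.79, 2.79, 3.14, 3.14, 3.14, 3.14].

## Interface

Orientations are given as a unit quaternion [x, y, z, w].
In Python, from plant import ctrl gives the robot as it stands.
- The arm moves only by the tool play_rows, never from a script. Its argument "targets" is a list of rows, each an object with "delta_pos": the shift along the world's x, y, z normalised to -1 to 1, where 1 is 1000 mm, a list of three; "delta_rot": the turn, a rotation vector about the world's x, y, z normalised to -1 to 1, where 1 is pi rad, a list of three; "claw": the finger opening in mm, from 0 to 85.4. In form: [{"delta_pos": [tx, ty, tz], "delta_rot": [wx, wy, wz], "claw": claw}, ...]. A call has 1 to 20 rows; each row is the pose to reach, as a shift and turn from the pose measured when the call began, turning the shorter way round; what a row does not reach only later rows make up. A row lasts 1/12 s, in which the tool goes at most 41.7 mm and 7.16 degrees, less where a joint would pass 70% of its speed; a pose out of reach is approached as far as the arm can. A call with a number of a shift or a turn outside -1 to 1 is refused whole. A call with a gripper value outside its range is refused whole. The fingers move at their own pace and stop on an object; "newtons" is the grip in N (left out, the last holds). Time passes only in rows, so rows that repeat a pose let the fingers close. It gives the time, the measured TCP pose, the force and the opening at its end, in the units of the state.
- ctrl.get_state(): the state, without advancing time (a new reading comes with each control period).
- ctrl.read_camera(name): name is "scene" or "side" or "wrist"; returns the picture (400x640x3 uint8, blue, green, red); there is no depth.
- ctrl.calibration(name): a dict with "fx", "fy", "cx", "cy" (pixels), "camera_from_world" (4x4, takes a point from world to camera coordinates). Camera axes: x right, y down, z forward; pixel columns grow to the right and rows downward; lengths in m; the calibration is good to about 2 mm. A picture is of the moment at which its call begins: read the wrist's pose just before it. calibration takes no time and is no camera call; for the wrist camera it gives the pose at the moment of the call.
- ctrl.sign_off(): hands the job in, once; it reports no verdict.
The state is a dict: "time": time; "qpos": joint angles; "dq": joint speeds; "joint_efforts": joint torques, N m; "eef_pos": TCP position; "tcp_rot": TCP orientation; "contact_force": force on the tool from outside, world axes, zero at the start; "wrist_torque": the same for the moment, N m; "opening": opening from 0.0 (shut) to 1.0 (fully open).
Only numpy, scipy, OpenCV 4.12 (cv2) and the standard library are available. Lean on these libraries where they do the work, as an engineer would, in place of code of your own. Each camera call takes 0.05 s, during which the arm holds its last target. There are 200 camera calls.

## Working session

There is one attempt and no reset: what is moved stays moved. The work goes in short steps, Python scripts to look and compute and a tool call to move; the robot and the scene stay as the last step left them, time stands still between calls to the robot, and variables do not carry over. Pictures are saved under pics/ and viewed, about 12 in all and at most 16, crops included, and the job is handed in when it is done.

Besides the shell and the picture viewer there is one more tool, called after "Call:" as name([rows], argument=value, ...), one row to a line, values as JSON. play_rows: Moves the arm, as the interface text tells. Its arguments: {"type":"object","properties":{"targets":{"type":"array"},"newtons":{"type":"number"}},"required":["targets"]}

```bash
ls; mkdir -p pics
python3 - <<'E'
from plant import ctrl
import cv2
for n in("scene","side"):
    cv2.imwrite(f"pics/{n}0.png",ctrl.read_camera(n))
    c=ctrl.calibration(n);print(n,c)
print(ctrl.get_state(),ctrl.finger_overhang)
E
```

```text
pics
scene {'fx': 442.14141385799087, 'fy': 442.14141385799087, 'cx': 329.06032301664396, 'cy': 197.12139596182362, 'camera_from_world': array([[-0.69901004, -0.71510269,  0.00362142,  0.45745647],
       [-0.44296425,  0.42900911, -0.78723177,  0.2705873 ],
       [ 0.56139793, -0.55188707, -0.6166466 ,  1.2232641 ],
       [ 0.        ,  0.        ,  0.        ,  1.        ]])}
side {'fx': 423.56478468200885, 'fy': 423.56478468200885, 'cx': 319.2244317623089, 'cy': 196.6852724868182, 'camera_from_world': array([[ 0.99921916, -0.03731654, -0.01298233, -0.55078378],
       [-0.03260604, -0.59325374, -0.80435492,  0.11469593],
       [ 0.02231392,  0.80415016, -0.59400725,  1.27345672],
       [ 0.        ,  0.        ,  0.        ,  1.        ]])}
{'time': 0.1, 'qpos': array([-1.50018029e-01,  2.87106910e-01,  1.57803877e+00,  1.38464314e-06,
        1.27860734e+00, -1.50040705e-01]), 'dq': array([-0.00089992, -0.00133224, -0.0020098 ,  0.00241481,  0.00039262,
        0.00025281]), 'joint_efforts': array([ 1.14915063e-03, -4.07295120e+01, -2.93698221e+01, -1.06323112e-04,
        3.42678482e-03, -4.41654265e-06]), 'eef_pos': array([6.74454794e-01, 1.00133707e-04, 2.55061132e-01]), 'tcp_rot': array([ 0.49954122,  0.5006203 , -0.50044706,  0.49939025]), 'contact_force': array([ 0.50422522, -0.11862634, -0.19230327]), 'wrist_torque': array([ 0.02731017, -0.07487048, -0.04173345]), 'opening': 1.001201594894943} 0.025
```

View pics/scene0.png

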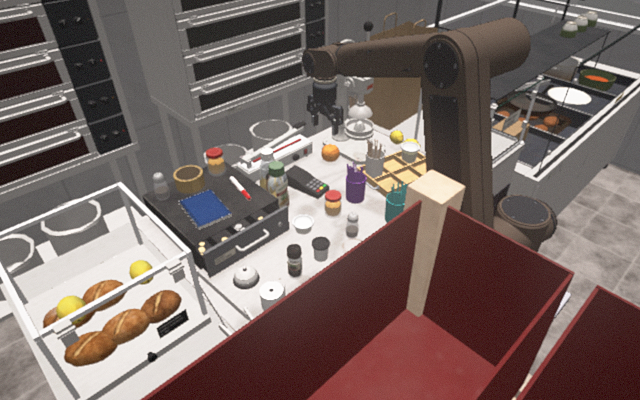

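View pics/side0.png

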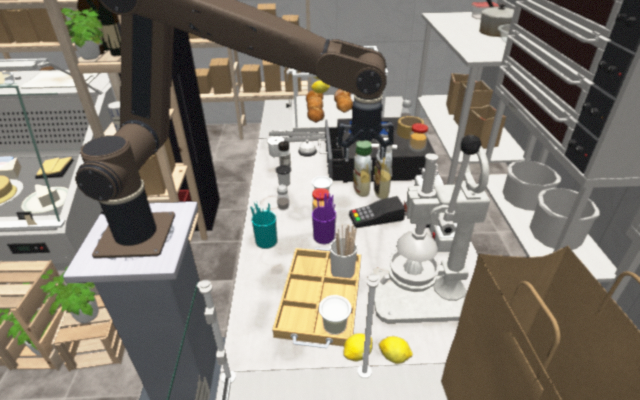

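The scene view shows the caddy at (400,170), the purple pot at (355,185), the jar at (333,203), the sauce cup at (303,224), the shaker at (352,224), the spice jar at (294,260), the white pot at (320,248) and the bell at (246,275). In the side view, the stirrers are at (344,255) and the deli pot at (335,313). The teal pot is near (265,228).

```bash
cat > h.py <<'E'
import numpy as np, cv2
from plant import ctrl
def ray(cal,u,v):
    T=cal["camera_from_world"];R=T[:3,:3];o=-R.T@T[:3,3]
    return o,R.T@np.array([(u-cal["cx"])/cal["fx"],(v-cal["cy"])/cal["fy"],1])
def onz(cal,u,v,z):
    o,d=ray(cal,u,v);return (o+d*(z-o[2])/d[2]).round(4)
def proj(cal,p):
    T=cal["camera_from_world"];q=T[:3,:3]@np.asarray(p)+T[:3,3]
    return np.array([cal["fx"]*q[0]/q[2]+cal["cx"],cal["fy"]*q[1]/q[2]+cal["cy"]])
E
python3 - <<'E'
import cv2
a=cv2.imread("pics/scene0.png")[130:310,220:450]
b=cv2.imread("pics/side0.png")[130:370,240:440]
cv2.imwrite("pics/sc.png",cv2.resize(a,None,fx=3.3,fy=3.3,interpolation=cv2.INTER_CUBIC))
cv2.imwrite("pics/sd.png",cv2.resize(b,None,fx=2.5,fy=2.5,interpolation=cv2.INTER_CUBIC))
E
```

```text
(no output)
```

View pics/sc.png

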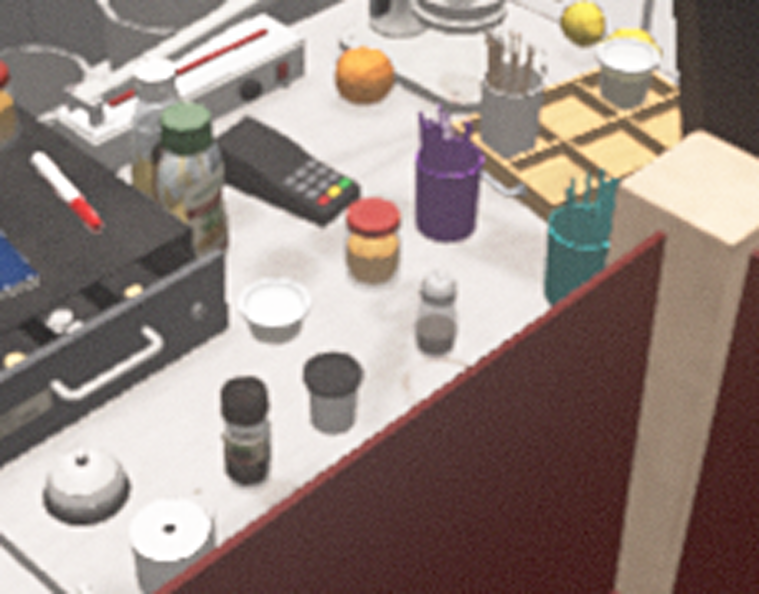

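View pics/sd.png

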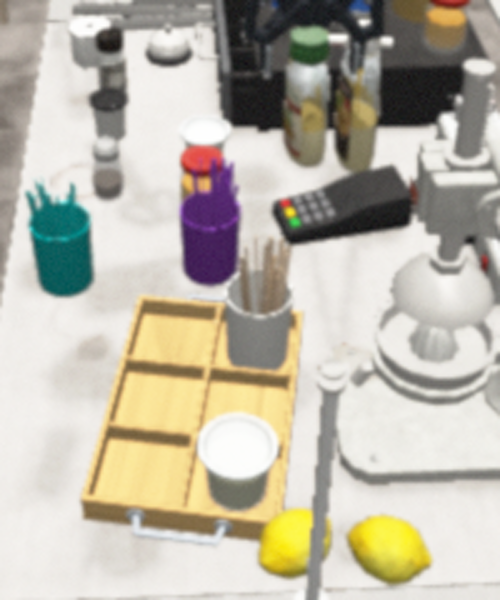

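The crops show the scene positions clearly: cup lid (275,304), jar lid (374,216), shaker (438,283), pot lid (333,374) and spice cap (245,394). The side crop gives the caddy corners, the deli lid at (238,442) and the stirrers in the left end of the back row.

Run:
```python
from h import *
A=ctrl.calibration("scene");B=ctrl.calibration("side")
S=lambda X,Y,z:onz(A,220+X/3.3,130+Y/3.3,z)
D=lambda X,Y,z:onz(B,240+X/2.5,130+Y/2.5,z)
for n,z,a,b in [("cup",.036,(275,304),(206,133)),("jar",.08,(374,216),(202,158)),("shaker",.085,(438,283),(106,147)),("pot",.062,(333,374),(108,98)),("spice",.105,(245,394),(110,37)),("deli",.072,(628,57),(238,442)),("stir",.1,(513,80),(260,288))]:
    print(n,S(*a,z),D(*b,z))
for p in [(138,298),(85,503),(303,313),(278,520)]: print("cor",D(*p,.034))
print("purple",S(447,157,.09),D(210,210,.09),"teal",D(60,217,.09))
```

```text
cup [0.564 0.203 0.036] [0.5694 0.1893 0.036 ]
jar [0.5558 0.0773 0.08  ] [0.5598 0.0721 0.08  ]
shaker [0.4379 0.1106 0.085 ] [0.442  0.0949 0.085 ]
pot [0.4355 0.2477 0.062 ] [0.4384 0.2429 0.062 ]
spice [0.4367 0.3469 0.105 ] [0.4411 0.3343 0.105 ]
deli [ 0.5714 -0.3541  0.072 ] [ 0.575  -0.3555  0.072 ]
stir [ 0.6043 -0.1857  0.1   ] [ 0.6088 -0.1841  0.1   ]
cor [ 0.4809 -0.1227  0.034 ]
cor [ 0.4355 -0.3864  0.034 ]
cor [ 0.6592 -0.1552  0.034 ]
cor [ 0.6069 -0.4122  0.034 ]
purple [ 0.5648 -0.0376  0.09  ] [ 0.5643 -0.0423  0.09  ] teal [ 0.3951 -0.0458  0.09  ]
```

Call:
play_rows([
  {"delta_pos": [-0.18,0.17,0.12],"delta_rot": [0,0,0],"claw": 85},
  {"delta_pos": [-0.18,0.17,0.12],"delta_rot": [0,0,0],"claw": 85},
  {"delta_pos": [-0.18,0.17,0.12],"delta_rot": [0,0,0],"claw": 85},
  {"delta_pos": [-0.18,0.17,0.12],"delta_rot": [0,0,0],"claw": 85},
  {"delta_pos": [-0.18,0.17,0.12],"delta_rot": [0,0,0],"claw": 85},
  {"delta_pos": [-0.18,0.17,0.12],"delta_rot": [0,0,0],"claw": 85},
  {"delta_pos": [-0.18,0.17,0.12],"delta_rot": [0,0,0],"claw": 85},
  {"delta_pos": [-0.18,0.17,0.12],"delta_rot": [0,0,0],"claw": 85},
  {"delta_pos": [-0.18,0.17,0.12],"delta_rot": [0,0,0],"claw": 85},
])

```text
time: 0.85
eef_pos: [0.494, 0.1708, 0.3759]
tcp_rot: [0.5, 0.501, -0.499, 0.501]
contact_force: [0.3, -0.5, -0.1]
opening: 0.998
```

Run:
```python
from h import *
np.set_printoptions(suppress=True,precision=4)
c=ctrl.calibration("wrist");im=ctrl.read_camera("wrist")
np.savez("w1.npz",im=im,**c)
cv2.imwrite("pics/w1.png",im);print(c,ctrl.get_state()["eef_pos"])
```

```text
{'fx': 319.8609554877825, 'fy': 319.8609554877825, 'cx': 325.34413114098373, 'cy': 201.7285028209437, 'camera_from_world': array([[ 1.    ,  0.0021,  0.0006, -0.4937],
       [ 0.0018, -0.9566,  0.2914,  0.0896],
       [ 0.0012, -0.2914, -0.9566,  0.5429],
       [ 0.    ,  0.    ,  0.    ,  1.    ]])} [0.4944 0.1701 0.3746]
```

View pics/w1.png

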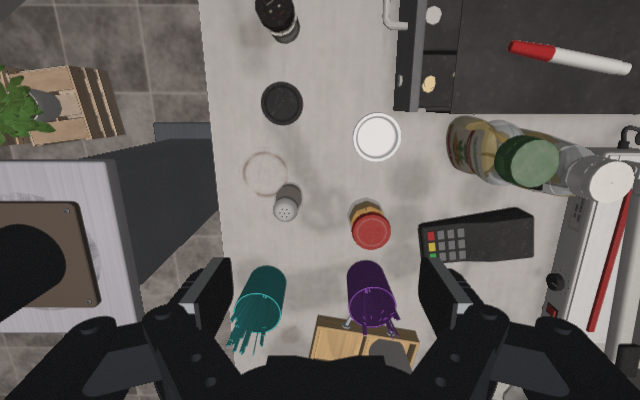

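Wrist view: cup lid at (377,137), pot lid at (282,103), shaker top at (286,210), jar lid at (371,231) and spice cap at (276,12). The drawer unit's near corner is around (395-417,110).

Run:
```python
from h import *
d=np.load("w1.npz");c={k:d[k] for k in d}
for n,u,v,z in [("cup",377,137,.036),("pot",282,103,.062),("shaker",286,210,.088),("jar",371,231,.08),("spice",276,12,.105),("drawer corner",395,110,0),("corner top",417,110,.06),("bottles",450,150,.05)]: print(n,onz(c,u,v,z))
```

```text
cup [0.566 0.201 0.036]
pot [0.4373 0.2464 0.062 ]
shaker [0.4409 0.1098 0.088 ]
jar [0.5569 0.0766 0.08  ]
spice [0.4399 0.3398 0.105 ]
drawer corner [0.5965 0.2371 0.    ]
corner top [0.6126 0.2381 0.06  ]
bottles [0.6655 0.1849 0.05  ]
```

Call:
play_rows([
  {"delta_pos": [0.04,-0.4,0.03],"delta_rot": [0,0,0],"claw": 85},
  {"delta_pos": [0.04,-0.4,0.03],"delta_rot": [0,0,0],"claw": 85},
  {"delta_pos": [0.04,-0.4,0.03],"delta_rot": [0,0,0],"claw": 85},
  {"delta_pos": [0.04,-0.4,0.03],"delta_rot": [0,0,0],"claw": 85},
  {"delta_pos": [0.04,-0.4,0.03],"delta_rot": [0,0,0],"claw": 85},
  {"delta_pos": [0.04,-0.4,0.03],"delta_rot": [0,0,0],"claw": 85},
  {"delta_pos": [0.04,-0.4,0.03],"delta_rot": [0,0,0],"claw": 85},
  {"delta_pos": [0.04,-0.4,0.03],"delta_rot": [0,0,0],"claw": 85},
  {"delta_pos": [0.04,-0.4,0.03],"delta_rot": [0,0,0],"claw": 85},
  {"delta_pos": [0.04,-0.4,0.03],"delta_rot": [0,0,0],"claw": 85},
  {"delta_pos": [0.04,-0.4,0.03],"delta_rot": [0,0,0],"claw": 85},
  {"delta_pos": [0.04,-0.4,0.03],"delta_rot": [0,0,0],"claw": 85},
  {"delta_pos": [0.04,-0.4,0.03],"delta_rot": [0,0,0],"claw": 85},
])

```text
time: 1.98
eef_pos: [0.5341, -0.2305, 0.4028]
tcp_rot: [0.499, 0.501, -0.501, 0.498]
contact_force: [0.2, 0.4, 0.6]
opening: 0.993
```

Run:
```python
from h import *
np.set_printoptions(suppress=True,precision=4)
c=ctrl.calibration("wrist");im=ctrl.read_camera("wrist")
np.savez("w2.npz",im=im,**c)
cv2.imwrite("pics/w2.png",im);print(ctrl.get_state()["eef_pos"])
```

```text
[ 0.5342 -0.2297  0.4033]
```

View pics/w2.png

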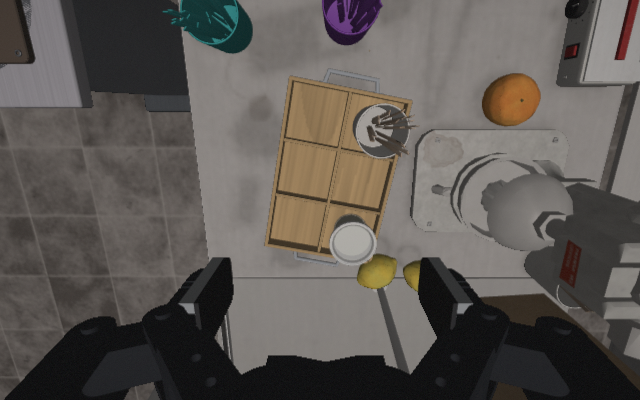

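The wrist view shows the caddy's top corners at (289,76), (412,100) and (265,245). Its dividers cross at (343,149) and (331,200). The deli lid is at (353,243), the stirrer pot's rim at (381,131).

Run:
```python
from h import *
np.set_printoptions(suppress=True,precision=4)
d=np.load("w2.npz");c={k:d[k] for k in d}
P=lambda u,v,z=.034:onz(c,u,v,z)
fl,bl,fr=P(289,76),P(412,100),P(265,245)
x1,x2=P(343,149),P(331,200)
print(fl,bl,fr,x1,x2,"deli",P(353,243,.072),"stir",P(381,131,.1))
v=fl-fr;print("len",np.hypot(*v[:2]),"yaw",np.arctan2(-v[0],v[1]),np.hypot(*(bl-fl)[:2]),np.arctan2(*(bl-fl)[1::-1]))
ctr=(bl+fr)/2;print(ctr,(x1+x2)/2)
psi=np.arctan2(-v[0],v[1])
w=(bl-fl);psi=(psi+np.arctan2(w[1],w[0]))/2
o=ctr[:2]*.5+(x1+x2)[:2]/4
R=np.array([[np.cos(psi),-np.sin(psi)],[np.sin(psi),np.cos(psi)]])
for n,p in dict(spice=(.044,0),stir=(.044,.088),deli=(.044,-.088),shaker=(-.044,.088),jar=(-.044,0),pot=(-.044,-.088)).items(): print(n,o+R@p)
print(psi,np.degrees(psi))
# verification overlay: reproject
im=d["im"].copy()
for a in(-.044,.044):
  for b in(-.088,0,.088):
    q=[(a+i*.041,b+j*.041) for i,j in((1,1),(1,-1),(-1,-1),(-1,1))]
    pts=np.array([proj(c,[*(o+R@k),.034]) for k in q]).round().astype(int)
    cv2.polylines(im,[pts],True,(0,0,255),1)
cv2.imwrite("pics/w2o.png",cv2.resize(im[50:280,240:440],None,fx=2.5,fy=2.5))
```

```text
[ 0.4801 -0.1172  0.034 ] [ 0.6572 -0.1499  0.034 ] [ 0.4314 -0.3789  0.034 ] [ 0.5584 -0.2205  0.034 ] [ 0.5406 -0.301   0.034 ] deli [ 0.5739 -0.358   0.072 ] stir [ 0.6036 -0.1888  0.1   ]
len 0.2661927497134361 yaw -0.18398640190205556 0.18009358678198398 -0.18258505495551364
[ 0.5443 -0.2644  0.034 ] [ 0.5495 -0.2607  0.034 ]
spice [ 0.5902 -0.2706]
stir [ 0.6062 -0.1841]
deli [ 0.5741 -0.3571]
shaker [ 0.5197 -0.168 ]
jar [ 0.5036 -0.2546]
pot [ 0.4876 -0.3411]
-0.1832857284287846 -10.501498683950327
```

View pics/w2o.png

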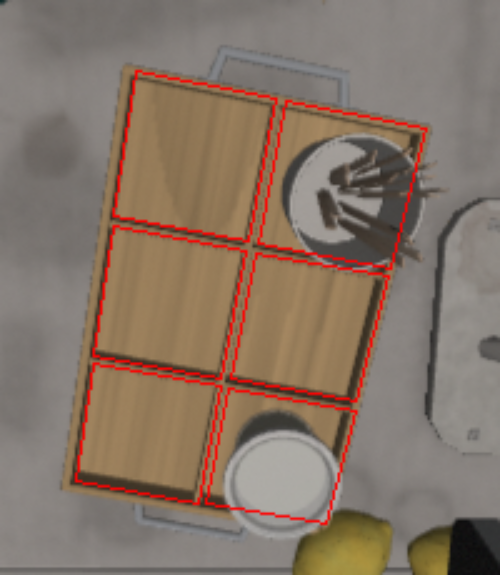

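The grid overlay matches the caddy to about 2 mm. Next I'll pick the spice jar.

Call:
play_rows([
  {"delta_pos": [-0.094,0.57,-0.183],"delta_rot": [0,0,0],"claw": 75},
  {"delta_pos": [-0.094,0.57,-0.183],"delta_rot": [0,0,0],"claw": 75},
  {"delta_pos": [-0.094,0.57,-0.183],"delta_rot": [0,0,0],"claw": 75},
  {"delta_pos": [-0.094,0.57,-0.183],"delta_rot": [0,0,0],"claw": 75},
  {"delta_pos": [-0.094,0.57,-0.183],"delta_rot": [0,0,0],"claw": 75},
  {"delta_pos": [-0.094,0.57,-0.183],"delta_rot": [0,0,0],"claw": 75},
  {"delta_pos": [-0.094,0.57,-0.183],"delta_rot": [0,0,0],"claw": 75},
  {"delta_pos": [-0.094,0.57,-0.183],"delta_rot": [0,0,0],"claw": 75},
  {"delta_pos": [-0.094,0.57,-0.183],"delta_rot": [0,0,0],"claw": 75},
  {"delta_pos": [-0.094,0.57,-0.183],"delta_rot": [0,0,0],"claw": 75},
  {"delta_pos": [-0.094,0.57,-0.183],"delta_rot": [0,0,0],"claw": 75},
  {"delta_pos": [-0.094,0.57,-0.183],"delta_rot": [0,0,0],"claw": 75},
  {"delta_pos": [-0.094,0.57,-0.183],"delta_rot": [0,0,0],"claw": 75},
  {"delta_pos": [-0.094,0.57,-0.183],"delta_rot": [0,0,0],"claw": 75},
  {"delta_pos": [-0.094,0.57,-0.183],"delta_rot": [0,0,0],"claw": 75},
  {"delta_pos": [-0.094,0.57,-0.183],"delta_rot": [0,0,0],"claw": 75},
  {"delta_pos": [-0.094,0.57,-0.183],"delta_rot": [0,0,0],"claw": 75},
  {"delta_pos": [-0.094,0.57,-0.183],"delta_rot": [0,0,0],"claw": 75},
], newtons=35)

```text
time: 3.53
eef_pos: [0.4396, 0.3406, 0.2206]
tcp_rot: [0.499, 0.502, -0.5, 0.499]
contact_force: [-0.3, -0.0, -0.3]
opening: 0.878
```

Run:
```python
from h import *
np.set_printoptions(suppress=True,precision=4)
c=ctrl.calibration("wrist");im=ctrl.read_camera("wrist")
np.savez("w3.npz",im=im,**c)
p=ctrl.get_state()["eef_pos"];print(p)
for q in([.44,.34,.105],[.44,.34,0]): 
    u=proj(c,q);print(u);cv2.circle(im,tuple(int(x) for x in u),3,(0,255,0),-1)
cv2.imwrite("pics/w3.png",im)
```

```text
[0.4401 0.3402 0.2209]
[327.5235 206.484 ]
[327.1862 176.8431]
```

View pics/w3.png

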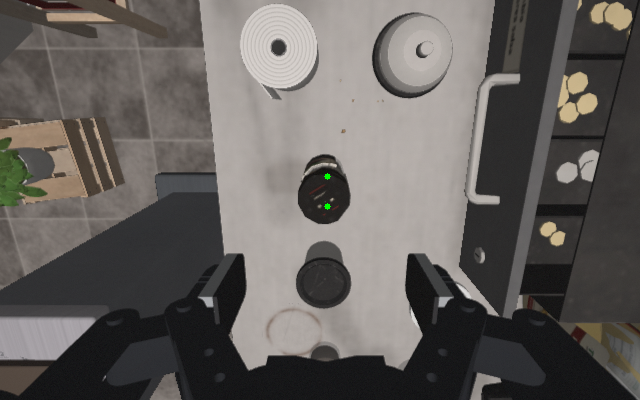

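The spice cap's centre is at (324,199), about 5 mm farther in y than the estimate. I'll correct for it and grip.

Call:
play_rows([
  {"delta_pos": [-0.003,0.005,-0.06],"delta_rot": [0,0,0],"claw": 75},
  {"delta_pos": [-0.003,0.005,-0.06],"delta_rot": [0,0,0],"claw": 75},
  {"delta_pos": [-0.003,0.005,-0.136],"delta_rot": [0,0,0],"claw": 75},
  {"delta_pos": [-0.003,0.005,-0.136],"delta_rot": [0,0,0],"claw": 75},
  {"delta_pos": [-0.003,0.005,-0.136],"delta_rot": [0,0,0],"claw": 75},
  {"delta_pos": [-0.003,0.005,-0.136],"delta_rot": [0,0,0],"claw": 30},
  {"delta_pos": [-0.003,0.005,-0.136],"delta_rot": [0,0,0],"claw": 30},
  {"delta_pos": [-0.003,0.005,-0.136],"delta_rot": [0,0,0],"claw": 30},
  {"delta_pos": [-0.003,0.005,-0.136],"delta_rot": [0,0,0],"claw": 30},
  {"delta_pos": [-0.003,0.005,-0.136],"delta_rot": [0,0,0],"claw": 30},
  {"delta_pos": [-0.003,0.005,-0.136],"delta_rot": [0,0,0],"claw": 30},
  {"delta_pos": [-0.003,0.005,-0.136],"delta_rot": [0,0,0],"claw": 30},
  {"delta_pos": [-0.003,0.005,-0.136],"delta_rot": [0,0,0],"claw": 30},
  {"delta_pos": [-0.003,0.005,-0.136],"delta_rot": [0,0,0],"claw": 30},
], newtons=40)

```text
time: 4.75
eef_pos: [0.4392, 0.3461, 0.0885]
tcp_rot: [0.501, 0.501, -0.498, 0.5]
contact_force: [0.1, -1.6, 7.2]
opening: 0.466
```

Call:
play_rows([
  {"delta_pos": [0,0,0.18],"delta_rot": [0,0,0],"claw": 30},
  {"delta_pos": [0,0,0.18],"delta_rot": [0,0,0],"claw": 30},
  {"delta_pos": [0,0,0.18],"delta_rot": [0,0,0],"claw": 30},
  {"delta_pos": [0,0,0.18],"delta_rot": [0,0,0],"claw": 30},
  {"delta_pos": [0.15,-0.617,0.18],"delta_rot": [0,0,-0.058],"claw": 30},
  {"delta_pos": [0.15,-0.617,0.18],"delta_rot": [0,0,-0.058],"claw": 30},
  {"delta_pos": [0.15,-0.617,0.18],"delta_rot": [0,0,-0.058],"claw": 30},
  {"delta_pos": [0.15,-0.617,0.18],"delta_rot": [0,0,-0.058],"claw": 30},
  {"delta_pos": [0.15,-0.617,0.18],"delta_rot": [0,0,-0.058],"claw": 30},
  {"delta_pos": [0.15,-0.617,0.18],"delta_rot": [0,0,-0.058],"claw": 30},
  {"delta_pos": [0.15,-0.617,0.18],"delta_rot": [0,0,-0.058],"claw": 30},
  {"delta_pos": [0.15,-0.617,0.18],"delta_rot": [0,0,-0.058],"claw": 30},
  {"delta_pos": [0.15,-0.617,0.18],"delta_rot": [0,0,-0.058],"claw": 30},
  {"delta_pos": [0.15,-0.617,0.18],"delta_rot": [0,0,-0.058],"claw": 30},
  {"delta_pos": [0.15,-0.617,0.18],"delta_rot": [0,0,-0.058],"claw": 30},
  {"delta_pos": [0.15,-0.617,0.18],"delta_rot": [0,0,-0.058],"claw": 30},
  {"delta_pos": [0.15,-0.617,0.18],"delta_rot": [0,0,-0.058],"claw": 30},
  {"delta_pos": [0.15,-0.617,0.18],"delta_rot": [0,0,-0.058],"claw": 30},
  {"delta_pos": [0.15,-0.617,0.18],"delta_rot": [0,0,-0.058],"claw": 30},
  {"delta_pos": [0.15,-0.617,0.18],"delta_rot": [0,0,-0.058],"claw": 30},
])

```text
time: 6.42
eef_pos: [0.5895, -0.2768, 0.2691]
tcp_rot: [0.545, 0.45, -0.543, 0.453]
contact_force: [-1.2, 0.4, -1.2]
opening: 0.463
```

Call:
play_rows([
  {"delta_pos": [0,0,0],"delta_rot": [0,0,0],"claw": 30},
])

```text
time: 6.5
eef_pos: [0.5894, -0.2794, 0.2692]
tcp_rot: [0.546, 0.449, -0.544, 0.452]
contact_force: [-0.2, 0.8, -1.5]
opening: 0.473
```

Call:
play_rows([
  {"delta_pos": [0,0.008,0],"delta_rot": [0,0,0],"claw": 30},
  {"delta_pos": [0,0.008,-0.1],"delta_rot": [0,0,0],"claw": 30},
  {"delta_pos": [0,0.008,-0.1],"delta_rot": [0,0,0],"claw": 30},
  {"delta_pos": [0,0.008,-0.1],"delta_rot": [0,0,0],"claw": 30},
  {"delta_pos": [0,0.008,-0.14],"delta_rot": [0,0,0],"claw": 30},
  {"delta_pos": [0,0.008,-0.155],"delta_rot": [0,0,0],"claw": 30},
  {"delta_pos": [0,0.008,-0.163],"delta_rot": [0,0,0],"claw": 30},
  {"delta_pos": [0,0.008,-0.168],"delta_rot": [0,0,0],"claw": 30},
  {"delta_pos": [0,0.008,-0.17],"delta_rot": [0,0,0],"claw": 30},
  {"delta_pos": [0,0.008,-0.17],"delta_rot": [0,0,0],"claw": 30},
])

```text
time: 7.33
eef_pos: [0.5903, -0.2711, 0.1007]
tcp_rot: [0.546, 0.449, -0.543, 0.453]
contact_force: [1.0, -0.0, -2.3]
opening: 0.471
```

Call:
play_rows([
  {"delta_pos": [0,0,-0.002],"delta_rot": [0,0,0],"claw": 30},
  {"delta_pos": [0,0,-0.003],"delta_rot": [0,0,0],"claw": 30},
  {"delta_pos": [0,0,-0.003],"delta_rot": [0,0,0],"claw": 42},
  {"delta_pos": [0,0,-0.003],"delta_rot": [0,0,0],"claw": 60},
  {"delta_pos": [0,0,-0.003],"delta_rot": [0,0,0],"claw": 60},
  {"delta_pos": [0,0,-0.003],"delta_rot": [0,0,0],"claw": 60},
  {"delta_pos": [0,0,-0.003],"delta_rot": [0,0,0],"claw": 60},
  {"delta_pos": [0,0,0.17],"delta_rot": [0,0,0],"claw": 60},
  {"delta_pos": [0,0,0.17],"delta_rot": [0,0,0],"claw": 60},
  {"delta_pos": [0,0,0.17],"delta_rot": [0,0,0],"claw": 60},
  {"delta_pos": [0,0,0.17],"delta_rot": [0,0,0],"claw": 60},
  {"delta_pos": [0,0,0.17],"delta_rot": [0,0,0],"claw": 60},
])

```text
time: 8.33
eef_pos: [0.5933, -0.273, 0.2817]
tcp_rot: [0.548, 0.443, -0.541, 0.459]
contact_force: [0.8, -0.8, 0.6]
opening: 0.704
```

Call:
play_rows([
  {"delta_pos": [-0.153,0.383,-0.062],"delta_rot": [0,0,0.058],"claw": 75},
  {"delta_pos": [-0.153,0.383,-0.062],"delta_rot": [0,0,0.058],"claw": 75},
  {"delta_pos": [-0.153,0.383,-0.062],"delta_rot": [0,0,0.058],"claw": 75},
  {"delta_pos": [-0.153,0.383,-0.062],"delta_rot": [0,0,0.058],"claw": 75},
  {"delta_pos": [-0.153,0.383,-0.062],"delta_rot": [0,0,0.058],"claw": 75},
  {"delta_pos": [-0.153,0.383,-0.062],"delta_rot": [0,0,0.058],"claw": 75},
  {"delta_pos": [-0.153,0.383,-0.062],"delta_rot": [0,0,0.058],"claw": 75},
  {"delta_pos": [-0.153,0.383,-0.062],"delta_rot": [0,0,0.058],"claw": 75},
  {"delta_pos": [-0.153,0.383,-0.062],"delta_rot": [0,0,0.058],"claw": 75},
  {"delta_pos": [-0.153,0.383,-0.062],"delta_rot": [0,0,0.058],"claw": 75},
  {"delta_pos": [-0.153,0.383,-0.062],"delta_rot": [0,0,0.058],"claw": 75},
  {"delta_pos": [-0.153,0.383,-0.062],"delta_rot": [0,0,0.058],"claw": 75},
  {"delta_pos": [-0.153,0.383,-0.062],"delta_rot": [0,0,0.058],"claw": 75},
])

```text
time: 9.42
eef_pos: [0.4406, 0.11, 0.22]
tcp_rot: [0.505, 0.491, -0.497, 0.507]
contact_force: [0.1, -0.0, 0.3]
opening: 0.88
```

Run:
```python
from h import *
np.set_printoptions(suppress=True,precision=4)
c=ctrl.calibration("wrist");im=ctrl.read_camera("wrist")
np.savez("w4.npz",im=im,**c)
p=ctrl.get_state()["eef_pos"];print(p)
for n,q in dict(sh=[.44,.11,.088],pot=[.436,.247,.062],cup=[.566,.201,.036],jar=[.557,.077,.08]).items(): 
    u=proj(c,q);print(n,u);cv2.circle(im,tuple(int(x) for x in u),3,(0,255,0),-1)
s=np.hstack([im,cv2.resize(ctrl.read_camera("side")[190:390,240:400],None,fx=1,fy=2)[:400]])
cv2.imwrite("pics/w4.png",s)
```

```text
[0.441  0.1094 0.2201]
sh [321.6959 198.2429]
pot [314.5548  16.3617]
cup [461.4027  82.093 ]
jar [455.4832 230.1729]
```

View pics/w4.png

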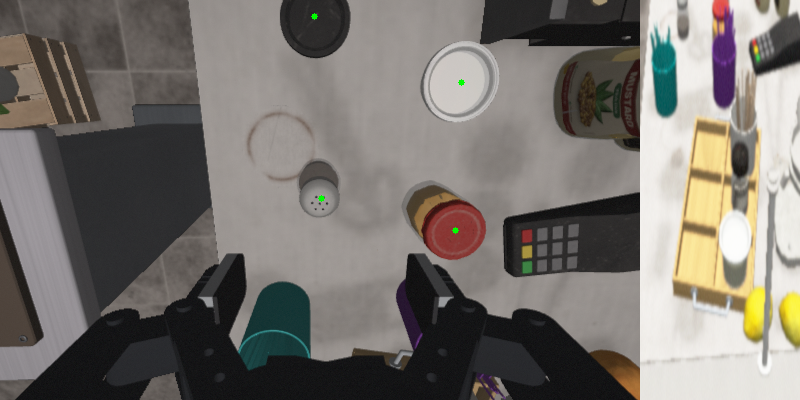

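All the dots sit on their lids within about 2 mm, and the spice jar stands in the back middle compartment. Next, the shaker.

Call:
play_rows([
  {"delta_pos": [-0.001,0.001,-0.12],"delta_rot": [0,0,0],"claw": 75},
  {"delta_pos": [-0.001,0.001,-0.12],"delta_rot": [0,0,0],"claw": 75},
  {"delta_pos": [-0.001,0.001,-0.12],"delta_rot": [0,0,0],"claw": 75},
  {"delta_pos": [-0.001,0.001,-0.156],"delta_rot": [0,0,0],"claw": 75},
  {"delta_pos": [-0.001,0.001,-0.156],"delta_rot": [0,0,0],"claw": 75},
  {"delta_pos": [-0.001,0.001,-0.156],"delta_rot": [0,0,0],"claw": 32},
  {"delta_pos": [-0.001,0.001,-0.156],"delta_rot": [0,0,0],"claw": 32},
  {"delta_pos": [-0.001,0.001,-0.156],"delta_rot": [0,0,0],"claw": 32},
  {"delta_pos": [-0.001,0.001,-0.156],"delta_rot": [0,0,0],"claw": 32},
  {"delta_pos": [-0.001,0.001,-0.156],"delta_rot": [0,0,0],"claw": 32},
  {"delta_pos": [-0.001,0.001,-0.156],"delta_rot": [0,0,0],"claw": 32},
  {"delta_pos": [-0.001,0.001,-0.156],"delta_rot": [0,0,0],"claw": 32},
  {"delta_pos": [-0.001,0.001,-0.156],"delta_rot": [0,0,0],"claw": 32},
  {"delta_pos": [-0.001,0.001,-0.156],"delta_rot": [0,0,0],"claw": 32},
])

```text
time: 10.68
eef_pos: [0.4428, 0.11, 0.0675]
tcp_rot: [0.507, 0.489, -0.496, 0.508]
contact_force: [-1.2, -0.8, 7.0]
opening: 0.415
```

Run:
```python
from h import *
im=ctrl.read_camera("scene");u=proj(ctrl.calibration("scene"),[.44,.11,.05]).astype(int)
s=ctrl.read_camera("side");v=proj(ctrl.calibration("side"),[.44,.11,.05]).astype(int)
f=lambda i,u:cv2.resize(i[u[1]-50:u[1]+50,u[0]-45:u[0]+45],None,fx=4,fy=4,interpolation=cv2.INTER_CUBIC)
cv2.imwrite("pics/g1.png",np.hstack([f(im,u),f(s,v)]));print(ctrl.get_state()["opening"])
```

```text
0.4138088692957322
```

View pics/g1.png

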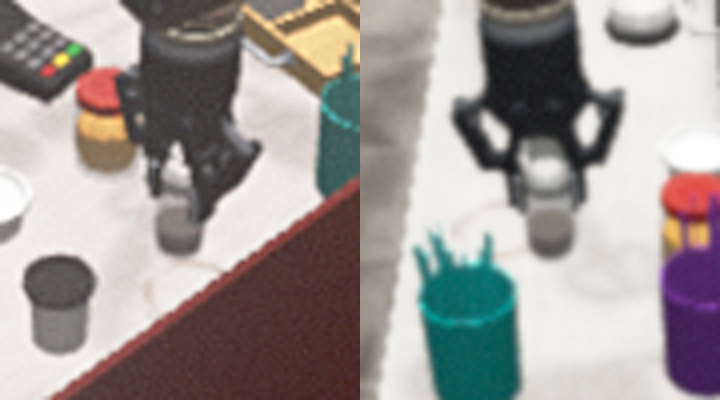

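The shaker is gripped upright on its glass body. I'll lift it and carry it over.

Call:
play_rows([
  {"delta_pos": [0,0,0.19],"delta_rot": [0,0,0],"claw": 32},
  {"delta_pos": [0,0,0.19],"delta_rot": [0,0,0],"claw": 32},
  {"delta_pos": [0,0,0.19],"delta_rot": [0,0,0],"claw": 32},
  {"delta_pos": [0,0,0.19],"delta_rot": [0,0,0],"claw": 32},
  {"delta_pos": [0,0,0.19],"delta_rot": [0,0,0],"claw": 32},
  {"delta_pos": [0.073,-0.278,0.19],"delta_rot": [0,0,-0.05],"claw": 32},
  {"delta_pos": [0.073,-0.278,0.19],"delta_rot": [0,0,-0.05],"claw": 32},
  {"delta_pos": [0.073,-0.278,0.19],"delta_rot": [0,0,-0.05],"claw": 32},
  {"delta_pos": [0.073,-0.278,0.19],"delta_rot": [0,0,-0.05],"claw": 32},
  {"delta_pos": [0.073,-0.278,0.19],"delta_rot": [0,0,-0.05],"claw": 32},
  {"delta_pos": [0.073,-0.278,0.19],"delta_rot": [0,0,-0.05],"claw": 32},
  {"delta_pos": [0.073,-0.278,0.19],"delta_rot": [0,0,-0.05],"claw": 32},
  {"delta_pos": [0.073,-0.278,0.19],"delta_rot": [0,0,-0.05],"claw": 32},
  {"delta_pos": [0.073,-0.278,0.19],"delta_rot": [0,0,-0.05],"claw": 32},
  {"delta_pos": [0.073,-0.278,0.19],"delta_rot": [0,0,-0.05],"claw": 32},
])

```text
time: 12.03
eef_pos: [0.5156, -0.1679, 0.2582]
tcp_rot: [0.544, 0.447, -0.534, 0.467]
contact_force: [-0.5, 0.9, -1.1]
opening: 0.418
```

Call:
play_rows([
  {"delta_pos": [0,0,-0.1],"delta_rot": [0,0,0],"claw": 32},
  {"delta_pos": [0,0,-0.1],"delta_rot": [0,0,0],"claw": 32},
  {"delta_pos": [0,0,-0.13],"delta_rot": [0,0,0],"claw": 32},
  {"delta_pos": [0,0,-0.155],"delta_rot": [0,0,0],"claw": 32},
  {"delta_pos": [0,0,-0.17],"delta_rot": [0,0,0],"claw": 32},
  {"delta_pos": [0,0,-0.178],"delta_rot": [0,0,0],"claw": 32},
  {"delta_pos": [0,0,-0.18],"delta_rot": [0,0,0],"claw": 32},
  {"delta_pos": [0,0,-0.182],"delta_rot": [0,0,0],"claw": 32},
  {"delta_pos": [0,0,-0.182],"delta_rot": [0,0,0],"claw": 32},
])

```text
time: 12.78
eef_pos: [0.5166, -0.1676, 0.0778]
tcp_rot: [0.544, 0.447, -0.533, 0.469]
contact_force: [-0.1, -0.4, -1.0]
opening: 0.413
```

Call:
play_rows([
  {"delta_pos": [0,0,-0.002],"delta_rot": [0,0,0],"claw": 32},
  {"delta_pos": [0,0,-0.002],"delta_rot": [0,0,0],"claw": 32},
  {"delta_pos": [0,0,-0.002],"delta_rot": [0,0,0],"claw": 45},
  {"delta_pos": [0,0,-0.002],"delta_rot": [0,0,0],"claw": 60},
  {"delta_pos": [0,0,-0.002],"delta_rot": [0,0,0],"claw": 60},
  {"delta_pos": [0,0,-0.002],"delta_rot": [0,0,0],"claw": 60},
  {"delta_pos": [0,0,-0.002],"delta_rot": [0,0,0],"claw": 60},
  {"delta_pos": [0,0,-0.002],"delta_rot": [0,0,0],"claw": 60},
  {"delta_pos": [0,0,0.17],"delta_rot": [0,0,0],"claw": 60},
  {"delta_pos": [0,0,0.17],"delta_rot": [0,0,0],"claw": 60},
  {"delta_pos": [0,0,0.17],"delta_rot": [0,0,0],"claw": 60},
  {"delta_pos": [0,0,0.17],"delta_rot": [0,0,0],"claw": 60},
  {"delta_pos": [0,0,0.17],"delta_rot": [0,0,0],"claw": 60},
])

```text
time: 13.87
eef_pos: [0.5201, -0.1694, 0.2576]
tcp_rot: [0.546, 0.441, -0.531, 0.474]
contact_force: [0.3, -0.5, 1.5]
opening: 0.705
```

Call:
play_rows([
  {"delta_pos": [-0.0845,0.4165,-0.058],"delta_rot": [0,0,0.067],"claw": 80},
  {"delta_pos": [-0.0845,0.4165,-0.058],"delta_rot": [0,0,0.067],"claw": 80},
  {"delta_pos": [-0.0845,0.4165,-0.058],"delta_rot": [0,0,0.067],"claw": 80},
  {"delta_pos": [-0.0845,0.4165,-0.058],"delta_rot": [0,0,0.067],"claw": 80},
  {"delta_pos": [-0.0845,0.4165,-0.058],"delta_rot": [0,0,0.067],"claw": 80},
  {"delta_pos": [-0.0845,0.4165,-0.058],"delta_rot": [0,0,0.067],"claw": 80},
  {"delta_pos": [-0.0845,0.4165,-0.058],"delta_rot": [0,0,0.067],"claw": 80},
  {"delta_pos": [-0.0845,0.4165,-0.058],"delta_rot": [0,0,0.067],"claw": 80},
  {"delta_pos": [-0.0845,0.4165,-0.058],"delta_rot": [0,0,0.067],"claw": 80},
  {"delta_pos": [-0.0845,0.4165,-0.058],"delta_rot": [0,0,0.067],"claw": 80},
  {"delta_pos": [-0.0845,0.4165,-0.058],"delta_rot": [0,0,0.067],"claw": 80},
  {"delta_pos": [-0.0845,0.4165,-0.058],"delta_rot": [0,0,0.067],"claw": 80},
  {"delta_pos": [-0.0845,0.4165,-0.058],"delta_rot": [0,0,0.067],"claw": 80},
  {"delta_pos": [-0.0845,0.4165,-0.058],"delta_rot": [0,0,0.067],"claw": 80},
])

```text
time: 15.03
eef_pos: [0.436, 0.2461, 0.1995]
tcp_rot: [0.497, 0.496, -0.479, 0.527]
contact_force: [0.8, 1.4, 0.0]
opening: 0.936
```

Run:
```python
from h import *
np.set_printoptions(suppress=True,precision=4)
c=ctrl.calibration("wrist");im=ctrl.read_camera("wrist")
p=ctrl.get_state()["eef_pos"];print(p)
u=proj(c,[.436,.247,.062]);print(u)
x,y=u.astype(int);g=cv2.cvtColor(im,cv2.COLOR_BGR2GRAY)
m=np.zeros_like(g);m[y-70:y+70,x-70:x+70]=(g[y-70:y+70,x-70:x+70]<70)*255
C=max(cv2.findContours(m,0,1)[0],key=cv2.contourArea);print(cv2.minEnclosingCircle(C),cv2.contourArea(C))
s=ctrl.read_camera("side")[190:390,240:400]
cv2.imwrite("pics/w5.png",np.hstack([im,cv2.resize(s,None,fx=1,fy=2)]))
```

```text
[0.4362 0.2458 0.1997]
[318.0929 194.3272]
((317.8523864746094, 193.0270538330078), 32.438194274902344) 3143.5
```

View pics/w5.png

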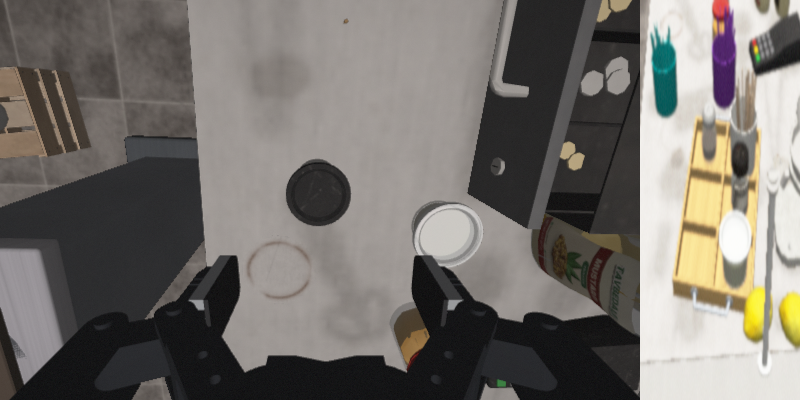

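The pot lid is at (318,193) as predicted, and the shaker stands in the front left compartment. The tool has picked up about 3° of tilt, so I'll correct that on the way down.

Call:
play_rows([
  {"delta_pos": [0,0.002,-0.08],"delta_rot": [0.004,0.0156,-0.015],"claw": 80},
  {"delta_pos": [0,0.002,-0.08],"delta_rot": [0.004,0.0156,-0.015],"claw": 80},
  {"delta_pos": [0,0.002,-0.12],"delta_rot": [0.004,0.0156,-0.015],"claw": 80},
  {"delta_pos": [0,0.002,-0.149],"delta_rot": [0.004,0.0156,-0.015],"claw": 80},
  {"delta_pos": [0,0.002,-0.149],"delta_rot": [0.004,0.0156,-0.015],"claw": 80},
  {"delta_pos": [0,0.002,-0.149],"delta_rot": [0.004,0.0156,-0.015],"claw": 42},
  {"delta_pos": [0,0.002,-0.149],"delta_rot": [0.004,0.0156,-0.015],"claw": 42},
  {"delta_pos": [0,0.002,-0.149],"delta_rot": [0.004,0.0156,-0.015],"claw": 42},
  {"delta_pos": [0,0.002,-0.149],"delta_rot": [0.004,0.0156,-0.015],"claw": 42},
  {"delta_pos": [0,0.002,-0.149],"delta_rot": [0.004,0.0156,-0.015],"claw": 42},
  {"delta_pos": [0,0.002,-0.149],"delta_rot": [0.004,0.0156,-0.015],"claw": 42},
  {"delta_pos": [0,0.002,-0.149],"delta_rot": [0.004,0.0156,-0.015],"claw": 42},
  {"delta_pos": [0,0.002,-0.149],"delta_rot": [0.004,0.0156,-0.015],"claw": 42},
])

```text
time: 16.22
eef_pos: [0.4386, 0.2485, 0.0537]
tcp_rot: [0.502, 0.498, -0.498, 0.501]
contact_force: [-1.1, -0.4, 8.0]
opening: 0.572
```

Call:
play_rows([
  {"delta_pos": [0,0,0.19],"delta_rot": [0,0,0],"claw": 42},
  {"delta_pos": [0,0,0.19],"delta_rot": [0,0,0],"claw": 42},
  {"delta_pos": [0,0,0.19],"delta_rot": [0,0,0],"claw": 42},
  {"delta_pos": [0.0475,-0.59,0.19],"delta_rot": [0,0,-0.058],"claw": 42},
  {"delta_pos": [0.0475,-0.59,0.19],"delta_rot": [0,0,-0.058],"claw": 42},
  {"delta_pos": [0.0475,-0.59,0.19],"delta_rot": [0,0,-0.058],"claw": 42},
  {"delta_pos": [0.0475,-0.59,0.19],"delta_rot": [0,0,-0.058],"claw": 42},
  {"delta_pos": [0.0475,-0.59,0.19],"delta_rot": [0,0,-0.058],"claw": 42},
  {"delta_pos": [0.0475,-0.59,0.19],"delta_rot": [0,0,-0.058],"claw": 42},
  {"delta_pos": [0.0475,-0.59,0.19],"delta_rot": [0,0,-0.058],"claw": 42},
  {"delta_pos": [0.0475,-0.59,0.19],"delta_rot": [0,0,-0.058],"claw": 42},
  {"delta_pos": [0.0475,-0.59,0.19],"delta_rot": [0,0,-0.058],"claw": 42},
  {"delta_pos": [0.0475,-0.59,0.19],"delta_rot": [0,0,-0.058],"claw": 42},
  {"delta_pos": [0.0475,-0.59,0.19],"delta_rot": [0,0,-0.058],"claw": 42},
  {"delta_pos": [0.0475,-0.59,0.19],"delta_rot": [0,0,-0.058],"claw": 42},
  {"delta_pos": [0.0475,-0.59,0.19],"delta_rot": [0,0,-0.058],"claw": 42},
  {"delta_pos": [0.0475,-0.59,0.19],"delta_rot": [0,0,-0.058],"claw": 42},
  {"delta_pos": [0.0475,-0.59,0.19],"delta_rot": [0,0,-0.058],"claw": 42},
  {"delta_pos": [0.0475,-0.59,0.19],"delta_rot": [0,0,-0.058],"claw": 42},
])

```text
time: 17.8
eef_pos: [0.4859, -0.3449, 0.2448]
tcp_rot: [0.546, 0.449, -0.543, 0.454]
contact_force: [0.2, 0.3, -0.8]
opening: 0.569
```

Call:
play_rows([
  {"delta_pos": [0,0,0],"delta_rot": [0,0,0],"claw": 42},
])

```text
time: 17.88
eef_pos: [0.4856, -0.3444, 0.2445]
tcp_rot: [0.547, 0.449, -0.543, 0.453]
contact_force: [-0.1, 2.1, -0.5]
opening: 0.568
```

```bash
cat >> h.py <<'E'
from scipy.spatial.transform import Rotation as Ro
def st(yawdeg=0):
    s=ctrl.get_state();n=Ro.from_euler('z',yawdeg,degrees=True)*Ro.from_quat([.5,.5,-.5,.5])
    print("pos",s["eef_pos"].round(4),"rotfix",((n*Ro.from_quat(s["tcp_rot"]).inv()).as_rotvec()/np.pi).round(4),"open",round(s["opening"]*85.4,1),"F",s["contact_force"].round(1))
E
python3 -c "
from h import *
st(-10.5)"
```

```text
pos [ 0.4856 -0.3444  0.2445] rotfix [0.0002 0.0025 0.0015] open 48.5 F [-0.1  2.1 -0.5]
```

Call:
play_rows([
  {"delta_pos": [-0.003,0.003,-0.1],"delta_rot": [0,0.0025,0.0015],"claw": 42},
  {"delta_pos": [-0.003,0.003,-0.1],"delta_rot": [0,0.0025,0.0015],"claw": 42},
  {"delta_pos": [-0.003,0.003,-0.13],"delta_rot": [0,0.0025,0.0015],"claw": 42},
  {"delta_pos": [-0.003,0.003,-0.155],"delta_rot": [0,0.0025,0.0015],"claw": 42},
  {"delta_pos": [-0.003,0.003,-0.17],"delta_rot": [0,0.0025,0.0015],"claw": 42},
  {"delta_pos": [-0.003,0.003,-0.178],"delta_rot": [0,0.0025,0.0015],"claw": 42},
  {"delta_pos": [-0.003,0.003,-0.181],"delta_rot": [0,0.0025,0.0015],"claw": 42},
  {"delta_pos": [-0.003,0.003,-0.183],"delta_rot": [0,0.0025,0.0015],"claw": 42},
  {"delta_pos": [-0.003,0.003,-0.183],"delta_rot": [0,0.0025,0.0015],"claw": 42},
])

```text
time: 18.63
eef_pos: [0.4836, -0.3407, 0.0638]
tcp_rot: [-0.543, -0.452, 0.543, -0.453]
contact_force: [-0.2, 1.0, 2.1]
opening: 0.569
```

Call:
play_rows([
  {"delta_pos": [0,0,-0.001],"delta_rot": [0,0,0],"claw": 50},
  {"delta_pos": [0,0,-0.001],"delta_rot": [0,0,0],"claw": 62},
  {"delta_pos": [0,0,-0.001],"delta_rot": [0,0,0],"claw": 62},
  {"delta_pos": [0,0,-0.001],"delta_rot": [0,0,0],"claw": 62},
  {"delta_pos": [0,0,-0.001],"delta_rot": [0,0,0],"claw": 62},
  {"delta_pos": [0,0,-0.001],"delta_rot": [0,0,0],"claw": 62},
  {"delta_pos": [0,0,0.01],"delta_rot": [0,0,0],"claw": 62},
  {"delta_pos": [0,0,0.18],"delta_rot": [0,0,0],"claw": 62},
  {"delta_pos": [0,0,0.18],"delta_rot": [0,0,0],"claw": 62},
  {"delta_pos": [0,0,0.18],"delta_rot": [0,0,0],"claw": 62},
  {"delta_pos": [0,0,0.18],"delta_rot": [0,0,0],"claw": 62},
  {"delta_pos": [0,0,0.18],"delta_rot": [0,0,0],"claw": 62},
  {"delta_pos": [0,0,0.18],"delta_rot": [0,0,0],"claw": 62},
])

```text
time: 19.72
eef_pos: [0.4852, -0.3423, 0.2498]
tcp_rot: [0.544, 0.448, -0.543, 0.457]
contact_force: [-0.8, -0.7, -0.9]
opening: 0.724
```

```bash
python3 -c "
from h import *
st(0)"
```

```text
pos [ 0.4852 -0.3423  0.2498] rotfix [0.0026 0.0029 0.0578] open 61.8 F [-0.8 -0.7 -0.9]
```

Call:
play_rows([
  {"delta_pos": [0.072,0.419,-0.02],"delta_rot": [0.0026,0.0029,0.5578],"claw": 85},
  {"delta_pos": [0.072,0.419,-0.02],"delta_rot": [0.0026,0.0029,0.5578],"claw": 85},
  {"delta_pos": [0.072,0.419,-0.02],"delta_rot": [0.0026,0.0029,0.5578],"claw": 85},
  {"delta_pos": [0.072,0.419,-0.02],"delta_rot": [0.0026,0.0029,0.5578],"claw": 85},
  {"delta_pos": [0.072,0.419,-0.02],"delta_rot": [0.0026,0.0029,0.5578],"claw": 85},
  {"delta_pos": [0.072,0.419,-0.02],"delta_rot": [0.0026,0.0029,0.5578],"claw": 85},
  {"delta_pos": [0.072,0.419,-0.02],"delta_rot": [0.0026,0.0029,0.5578],"claw": 85},
  {"delta_pos": [0.072,0.419,-0.02],"delta_rot": [0.0026,0.0029,0.5578],"claw": 85},
  {"delta_pos": [0.072,0.419,-0.02],"delta_rot": [0.0026,0.0029,0.5578],"claw": 85},
  {"delta_pos": [0.072,0.419,-0.02],"delta_rot": [0.0026,0.0029,0.5578],"claw": 85},
  {"delta_pos": [0.072,0.419,-0.02],"delta_rot": [0.0026,0.0029,0.5578],"claw": 85},
  {"delta_pos": [0.072,0.419,-0.02],"delta_rot": [0.0026,0.0029,0.5578],"claw": 85},
  {"delta_pos": [0.072,0.419,-0.02],"delta_rot": [0.0026,0.0029,0.5578],"claw": 85},
  {"delta_pos": [0.072,0.419,-0.02],"delta_rot": [0.0026,0.0029,0.5578],"claw": 85},
  {"delta_pos": [0.072,0.419,-0.02],"delta_rot": [0.0026,0.0029,0.5578],"claw": 85},
  {"delta_pos": [0.072,0.419,-0.02],"delta_rot": [0.0026,0.0029,0.5578],"claw": 85},
  {"delta_pos": [0.072,0.419,-0.02],"delta_rot": [0.0026,0.0029,0.5578],"claw": 85},
  {"delta_pos": [0.072,0.419,-0.02],"delta_rot": [0.0026,0.0029,0.5578],"claw": 85},
])

```text
time: 21.22
eef_pos: [0.5569, 0.0766, 0.2292]
tcp_rot: [0.004, 0.709, 0.002, 0.706]
contact_force: [0.6, 0.1, 0.0]
opening: 0.993
```

Run:
```python
from h import *
c=ctrl.calibration("wrist");im=ctrl.read_camera("wrist");st(90)
h=cv2.cvtColor(im,cv2.COLOR_BGR2HSV)
m=(((h[...,0]<8)|(h[...,0]>172))&(h[...,1]>140)&(h[...,2]>80)).astype(np.uint8)*255
C=max(cv2.findContours(m,0,1)[0],key=cv2.contourArea);(x,y),r=cv2.minEnclosingCircle(C);print(x,y,r,onz(c,x,y,.08))
s=ctrl.read_camera("side")[190:390,240:400]
cv2.imwrite("pics/w6.png",np.hstack([im,cv2.resize(s,None,fx=1,fy=2)]))
```

```text
pos [0.5571 0.0766 0.2294] rotfix [-0.0026 -0.0013  0.0006] open 84.7 F [-0.9 -0.7  0.3]
321.72906494140625 194.00616455078125 30.653440475463867 [0.5555 0.0745 0.08  ]
```

View pics/w6.png

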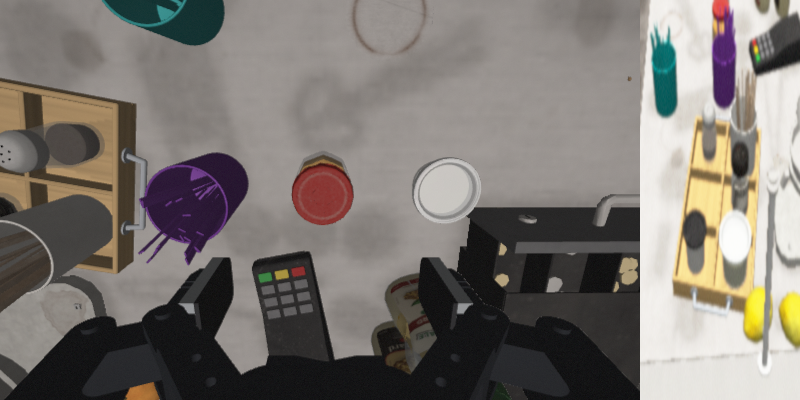

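Jar lid at (322,194), which is (0.5555, 0.0745). The pot stands in the front right compartment. I'll grip the jar with the jaws along y, which keeps clear of the terminal.

Call:
play_rows([
  {"delta_pos": [-0.001,-0.001,-0.1],"delta_rot": [-0.0026,-0.0013,0],"claw": 82},
  {"delta_pos": [-0.001,-0.001,-0.1],"delta_rot": [-0.0026,-0.0013,0],"claw": 82},
  {"delta_pos": [-0.001,-0.001,-0.14],"delta_rot": [-0.0026,-0.0013,0],"claw": 82},
  {"delta_pos": [-0.001,-0.001,-0.171],"delta_rot": [-0.0026,-0.0013,0],"claw": 82},
  {"delta_pos": [-0.001,-0.001,-0.171],"delta_rot": [-0.0026,-0.0013,0],"claw": 82},
  {"delta_pos": [-0.001,-0.001,-0.171],"delta_rot": [-0.0026,-0.0013,0],"claw": 45},
  {"delta_pos": [-0.001,-0.001,-0.171],"delta_rot": [-0.0026,-0.0013,0],"claw": 45},
  {"delta_pos": [-0.001,-0.001,-0.171],"delta_rot": [-0.0026,-0.0013,0],"claw": 45},
  {"delta_pos": [-0.001,-0.001,-0.171],"delta_rot": [-0.0026,-0.0013,0],"claw": 45},
  {"delta_pos": [-0.001,-0.001,-0.171],"delta_rot": [-0.0026,-0.0013,0],"claw": 45},
  {"delta_pos": [-0.001,-0.001,-0.171],"delta_rot": [-0.0026,-0.0013,0],"claw": 45},
  {"delta_pos": [-0.001,-0.001,-0.171],"delta_rot": [-0.0026,-0.0013,0],"claw": 45},
  {"delta_pos": [-0.001,-0.001,-0.171],"delta_rot": [-0.0026,-0.0013,0],"claw": 45},
], newtons=55)

```text
time: 22.4
eef_pos: [0.5583, 0.0755, 0.0615]
tcp_rot: [0.001, 0.705, -0.001, 0.709]
contact_force: [-0.3, -0.5, 6.8]
opening: 0.649
```

Call:
play_rows([
  {"delta_pos": [0,0,0.195],"delta_rot": [0,0,0],"claw": 45},
  {"delta_pos": [0,0,0.195],"delta_rot": [0,0,0],"claw": 45},
  {"delta_pos": [0,0,0.195],"delta_rot": [0,0,0],"claw": 45},
  {"delta_pos": [0,0,0.195],"delta_rot": [0,0,0],"claw": 45},
  {"delta_pos": [0,0,0.195],"delta_rot": [0,0,0],"claw": 45},
  {"delta_pos": [-0.054,-0.3305,0.195],"delta_rot": [0,0,-0.058],"claw": 45},
  {"delta_pos": [-0.054,-0.3305,0.195],"delta_rot": [0,0,-0.058],"claw": 45},
  {"delta_pos": [-0.054,-0.3305,0.195],"delta_rot": [0,0,-0.058],"claw": 45},
  {"delta_pos": [-0.054,-0.3305,0.195],"delta_rot": [0,0,-0.058],"claw": 45},
  {"delta_pos": [-0.054,-0.3305,0.195],"delta_rot": [0,0,-0.058],"claw": 45},
  {"delta_pos": [-0.054,-0.3305,0.195],"delta_rot": [0,0,-0.058],"claw": 45},
  {"delta_pos": [-0.054,-0.3305,0.195],"delta_rot": [0,0,-0.058],"claw": 45},
  {"delta_pos": [-0.054,-0.3305,0.195],"delta_rot": [0,0,-0.058],"claw": 45},
  {"delta_pos": [-0.054,-0.3305,0.195],"delta_rot": [0,0,-0.058],"claw": 45},
  {"delta_pos": [-0.054,-0.3305,0.195],"delta_rot": [0,0,-0.058],"claw": 45},
  {"delta_pos": [-0.054,-0.3305,0.195],"delta_rot": [0,0,-0.058],"claw": 45},
  {"delta_pos": [-0.054,-0.3305,0.195],"delta_rot": [0,0,-0.058],"claw": 45},
])

```text
time: 23.82
eef_pos: [0.5041, -0.2536, 0.2558]
tcp_rot: [0.065, 0.703, -0.064, 0.706]
contact_force: [-0.1, -0.4, -3.0]
opening: 0.646
```

```bash
python3 -c "
from h import *
st(79.5)"
```

```text
pos [ 0.5041 -0.2536  0.2558] rotfix [-0.0001  0.0014 -0.0002] open 55.2 F [-0.1 -0.4 -3. ]
```

Call:
play_rows([
  {"delta_pos": [0,-0.001,-0.1],"delta_rot": [0,0,0],"claw": 45},
  {"delta_pos": [0,-0.001,-0.1],"delta_rot": [0,0,0],"claw": 45},
  {"delta_pos": [0,-0.001,-0.13],"delta_rot": [0,0,0],"claw": 45},
  {"delta_pos": [0,-0.001,-0.155],"delta_rot": [0,0,0],"claw": 45},
  {"delta_pos": [0,-0.001,-0.172],"delta_rot": [0,0,0],"claw": 45},
  {"delta_pos": [0,-0.001,-0.18],"delta_rot": [0,0,0],"claw": 45},
  {"delta_pos": [0,-0.001,-0.184],"delta_rot": [0,0,0],"claw": 45},
  {"delta_pos": [0,-0.001,-0.186],"delta_rot": [0,0,0],"claw": 45},
  {"delta_pos": [0,-0.001,-0.186],"delta_rot": [0,0,0],"claw": 45},
])

```text
time: 24.57
eef_pos: [0.5057, -0.2544, 0.0716]
tcp_rot: [0.063, 0.702, -0.064, 0.707]
contact_force: [0.6, 0.6, -3.1]
opening: 0.653
```

Call:
play_rows([
  {"delta_pos": [0,0,-0.002],"delta_rot": [0,0,0],"claw": 45},
  {"delta_pos": [0,0,-0.002],"delta_rot": [0,0,0],"claw": 57},
  {"delta_pos": [0,0,-0.002],"delta_rot": [0,0,0],"claw": 66},
  {"delta_pos": [0,0,-0.002],"delta_rot": [0,0,0],"claw": 66},
  {"delta_pos": [0,0,-0.002],"delta_rot": [0,0,0],"claw": 66},
  {"delta_pos": [0,0,-0.002],"delta_rot": [0,0,0],"claw": 66},
  {"delta_pos": [0,0,0.01],"delta_rot": [0,0,0],"claw": 66},
  {"delta_pos": [0,0,0.18],"delta_rot": [0,0,0],"claw": 66},
  {"delta_pos": [0,0,0.18],"delta_rot": [0,0,0],"claw": 66},
  {"delta_pos": [0,0,0.18],"delta_rot": [0,0,0],"claw": 66},
  {"delta_pos": [0,0,0.18],"delta_rot": [0,0,0],"claw": 66},
  {"delta_pos": [0,0,0.18],"delta_rot": [0,0,0],"claw": 66},
  {"delta_pos": [0,0,0.18],"delta_rot": [0,0,0],"claw": 66},
])

```text
time: 25.65
eef_pos: [0.5074, -0.2557, 0.2575]
tcp_rot: [0.062, 0.698, -0.066, 0.71]
contact_force: [-0.2, -0.5, 0.2]
opening: 0.772
```

```bash
python3 -c "
from h import *
st(45);st(0)"
```

```text
pos [ 0.5074 -0.2557  0.2575] rotfix [ 0.0039  0.004  -0.1924] open 65.9 F [-0.2 -0.5  0.2]
pos [ 0.5074 -0.2557  0.2575] rotfix [ 0.0055  0.0024 -0.4424] open 65.9 F [-0.2 -0.5  0.2]
```

Call:
play_rows([
  {"delta_pos": [0.0585,0.4565,-0.0575],"delta_rot": [0.002,0.004,0.3076],"claw": 85},
  {"delta_pos": [0.0585,0.4565,-0.0575],"delta_rot": [0.002,0.004,0.3076],"claw": 85},
  {"delta_pos": [0.0585,0.4565,-0.0575],"delta_rot": [0.002,0.004,0.3076],"claw": 85},
  {"delta_pos": [0.0585,0.4565,-0.0575],"delta_rot": [0.002,0.004,0.3076],"claw": 85},
  {"delta_pos": [0.0585,0.4565,-0.0575],"delta_rot": [0.002,0.004,0.3076],"claw": 85},
  {"delta_pos": [0.0585,0.4565,-0.0575],"delta_rot": [0.002,0.004,0.3076],"claw": 85},
  {"delta_pos": [0.0585,0.4565,-0.0575],"delta_rot": [0.002,0.004,0.3076],"claw": 85},
  {"delta_pos": [0.0585,0.4565,-0.0575],"delta_rot": [0.002,0.004,0.3076],"claw": 85},
  {"delta_pos": [0.0585,0.4565,-0.0575],"delta_rot": [0.002,0.004,0.3076],"claw": 85},
  {"delta_pos": [0.0585,0.4565,-0.0575],"delta_rot": [0.002,0.004,0.3076],"claw": 85},
  {"delta_pos": [0.0585,0.4565,-0.0575],"delta_rot": [0.002,0.004,0.3076],"claw": 85},
  {"delta_pos": [0.0585,0.4565,-0.0575],"delta_rot": [0.002,0.004,0.3076],"claw": 85},
  {"delta_pos": [0.0585,0.4565,-0.0575],"delta_rot": [0.002,0.004,0.3076],"claw": 85},
  {"delta_pos": [0.0585,0.4565,-0.0575],"delta_rot": [0.002,0.004,0.3076],"claw": 85},
  {"delta_pos": [0.0585,0.4565,-0.0575],"delta_rot": [0.002,0.004,0.3076],"claw": 85},
  {"delta_pos": [0.0585,0.4565,-0.0575],"delta_rot": [0.002,0.004,0.3076],"claw": 85},
])

```text
time: 26.98
eef_pos: [0.5659, 0.1992, 0.1999]
tcp_rot: [-0.268, 0.652, 0.272, 0.655]
contact_force: [0.1, -0.7, -0.2]
opening: 1.0
```

Run:
```python
from h import *
c=ctrl.calibration("wrist");im=ctrl.read_camera("wrist");st(135)
np.savez("w7.npz",im=im,**c)
print(ctrl.get_state()["qpos"])
p=proj(c,[.566,.201,.036]);print(p)
h=cv2.cvtColor(im,cv2.COLOR_BGR2HSV)
x,y=p.astype(int);m=np.zeros(im.shape[:2],np.uint8);m[y-80:y+80,x-80:x+80]=((h[...,2]>195)&(h[...,1]<30))[y-80:y+80,x-80:x+80]*255
C=max(cv2.findContours(m,0,1)[0],key=cv2.contourArea);(x,y),r=cv2.minEnclosingCircle(C);print(x,y,r,onz(c,x,y,.036),cv2.fitEllipse(C))
o=im.copy();cv2.circle(o,(int(x),int(y)),int(r),(0,255,0),1)
s=ctrl.read_camera("side")[190:390,240:400]
cv2.imwrite("pics/w7.png",np.hstack([o,cv2.resize(s,None,fx=1,fy=2)]))
```

```text
pos [0.566  0.1992 0.2001] rotfix [-0.0025  0.0006  0.0007] open 85.2 F [-0.7  0.3 -0.4]
[ 0.1666607   0.17293091  1.81797462  0.00810171  1.14755302 -2.19068615]
[325.45597586 190.74458756]
325.18096923828125 186.0153350830078 27.34783363342285 [0.563  0.1977 0.036 ] ((325.12176513671875, 187.00790405273438), (50.453792572021484, 53.95006561279297), 94.23295593261719)
```

View pics/w7.png

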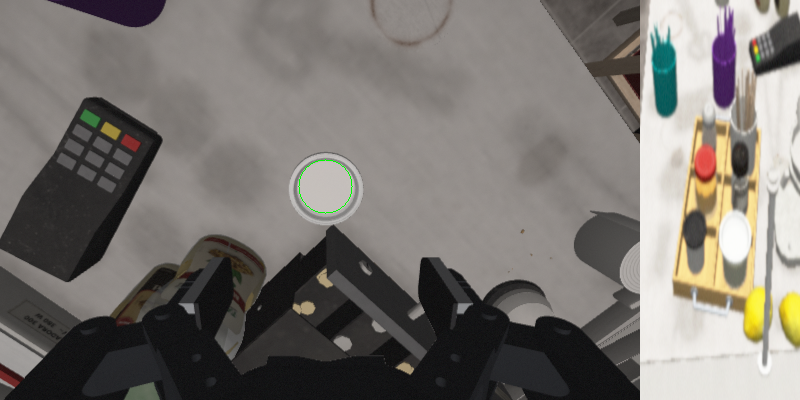

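Run:
```python
from h import *
d=np.load("w7.npz");c={k:d[k] for k in d}
for z in(.0,.06,.09,.11):print(z,onz(c,330,227,z))
print(onz(c,326,188,.036))
d=np.load("w6.npz") if 0 else None
d=np.load("w1.npz");c1={k:d[k] for k in d}
for z in(0,.06,.09,.11):print(z,onz(c1,395,110,z),onz(c1,417,110,z))
im=np.load("w7.npz")["im"][130:280,230:430]
cv2.imwrite("pics/w7c.png",cv2.resize(im,None,fx=4,fy=4,interpolation=cv2.INTER_CUBIC))
```

```text
0.0 [0.5978 0.2397 0.    ]
0.06 [0.5816 0.2219 0.06  ]
0.09 [0.5735 0.2131 0.09  ]
0.11 [0.5681 0.2071 0.11  ]
[0.5638 0.1995 0.036 ]
0 [0.5965 0.2371 0.    ] [0.6292 0.2371 0.    ]
0.06 [0.5839 0.238  0.06  ] [0.6126 0.2381 0.06  ]
0.09 [0.5776 0.2385 0.09  ] [0.6043 0.2386 0.09  ]
0.11 [0.5734 0.2388 0.11  ] [0.5988 0.2389 0.11  ]
```

View pics/w7c.png

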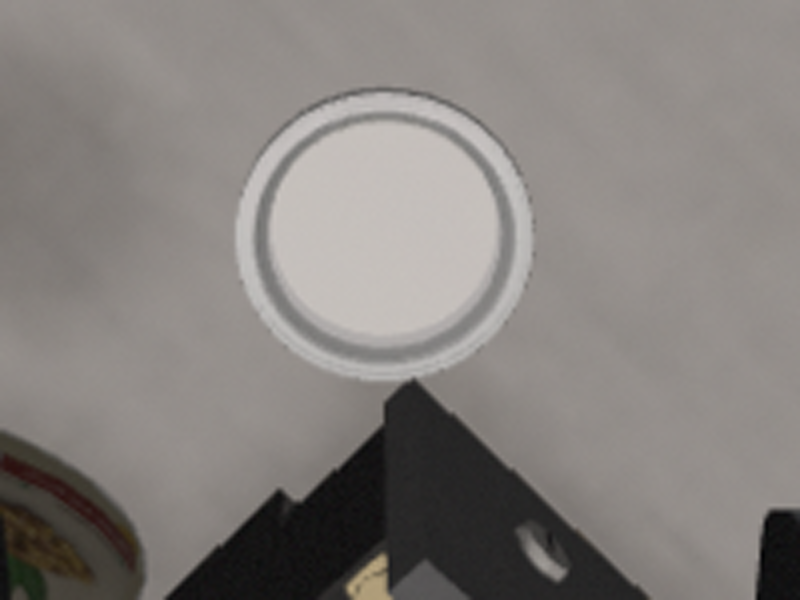

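The unit's corner foot is at (333,225), about 53 mm from the cup's centre, and the cup's centre is at (0.564, 0.1995). With the jaws square to that diagonal, the gripper body clears the corner by about 10 mm.

Call:
play_rows([
  {"delta_pos": [-0.003,-0.001,-0.08],"delta_rot": [-0.0025,0.0006,0.0007],"claw": 85},
  {"delta_pos": [-0.003,-0.001,-0.08],"delta_rot": [-0.0025,0.0006,0.0007],"claw": 85},
  {"delta_pos": [-0.003,-0.001,-0.12],"delta_rot": [-0.0025,0.0006,0.0007],"claw": 85},
  {"delta_pos": [-0.003,-0.001,-0.15],"delta_rot": [-0.0025,0.0006,0.0007],"claw": 85},
  {"delta_pos": [-0.003,-0.001,-0.177],"delta_rot": [-0.0025,0.0006,0.0007],"claw": 85},
  {"delta_pos": [-0.003,-0.001,-0.177],"delta_rot": [-0.0025,0.0006,0.0007],"claw": 85},
  {"delta_pos": [-0.003,-0.001,-0.177],"delta_rot": [-0.0025,0.0006,0.0007],"claw": 56},
  {"delta_pos": [-0.003,-0.001,-0.177],"delta_rot": [-0.0025,0.0006,0.0007],"claw": 56},
  {"delta_pos": [-0.003,-0.001,-0.177],"delta_rot": [-0.0025,0.0006,0.0007],"claw": 56},
  {"delta_pos": [-0.003,-0.001,-0.177],"delta_rot": [-0.0025,0.0006,0.0007],"claw": 56},
  {"delta_pos": [-0.003,-0.001,-0.177],"delta_rot": [-0.0025,0.0006,0.0007],"claw": 56},
  {"delta_pos": [-0.003,-0.001,-0.177],"delta_rot": [-0.0025,0.0006,0.0007],"claw": 56},
  {"delta_pos": [-0.003,-0.001,-0.177],"delta_rot": [-0.0025,0.0006,0.0007],"claw": 56},
], newtons=25)

```text
time: 28.17
eef_pos: [0.5647, 0.1986, 0.0255]
tcp_rot: [-0.271, 0.652, 0.27, 0.655]
contact_force: [-1.1, -0.5, 6.8]
opening: 0.731
```

Call:
play_rows([
  {"delta_pos": [0,0,0.225],"delta_rot": [0,0,0],"claw": 56},
  {"delta_pos": [0,0,0.225],"delta_rot": [0,0,0],"claw": 56},
  {"delta_pos": [0,0,0.225],"delta_rot": [0,0,0],"claw": 56},
  {"delta_pos": [0,0,0.225],"delta_rot": [0,0,0],"claw": 56},
  {"delta_pos": [0,0,0.225],"delta_rot": [0,0,0],"claw": 56},
  {"delta_pos": [0,0,0.225],"delta_rot": [0,0,0],"claw": 56},
  {"delta_pos": [0.01,-0.5565,0.225],"delta_rot": [0,0,-0.308],"claw": 56},
  {"delta_pos": [0.01,-0.5565,0.225],"delta_rot": [0,0,-0.308],"claw": 56},
  {"delta_pos": [0.01,-0.5565,0.225],"delta_rot": [0,0,-0.308],"claw": 56},
  {"delta_pos": [0.01,-0.5565,0.225],"delta_rot": [0,0,-0.308],"claw": 56},
  {"delta_pos": [0.01,-0.5565,0.225],"delta_rot": [0,0,-0.308],"claw": 56},
  {"delta_pos": [0.01,-0.5565,0.225],"delta_rot": [0,0,-0.308],"claw": 56},
  {"delta_pos": [0.01,-0.5565,0.225],"delta_rot": [0,0,-0.308],"claw": 56},
  {"delta_pos": [0.01,-0.5565,0.225],"delta_rot": [0,0,-0.308],"claw": 56},
  {"delta_pos": [0.01,-0.5565,0.225],"delta_rot": [0,0,-0.308],"claw": 56},
  {"delta_pos": [0.01,-0.5565,0.225],"delta_rot": [0,0,-0.308],"claw": 56},
  {"delta_pos": [0.01,-0.5565,0.225],"delta_rot": [0,0,-0.308],"claw": 56},
  {"delta_pos": [0.01,-0.5565,0.225],"delta_rot": [0,0,-0.308],"claw": 56},
  {"delta_pos": [0.01,-0.5565,0.225],"delta_rot": [0,0,-0.308],"claw": 56},
  {"delta_pos": [0.01,-0.5565,0.225],"delta_rot": [0,0,-0.308],"claw": 56},
])

```text
time: 29.83
eef_pos: [0.5735, -0.3631, 0.2501]
tcp_rot: [0.064, 0.703, -0.067, 0.705]
contact_force: [-0.6, 0.3, -0.6]
opening: 0.735
```

Call:
play_rows([
  {"delta_pos": [0,0,0],"delta_rot": [0,0,0],"claw": 56},
  {"delta_pos": [0,0,0],"delta_rot": [0,0,0],"claw": 56},
])

```text
time: 30.0
eef_pos: [0.573, -0.3636, 0.2494]
tcp_rot: [0.065, 0.703, -0.068, 0.705]
contact_force: [0.1, -0.1, -0.7]
opening: 0.731
```

Run:
```python
from h import *
st(79.5)
d=np.load("w2.npz");c={k:d[k] for k in d}
def lid(im,cal,p,thr,w):
    u,v=proj(cal,p).astype(int);m=np.zeros(im.shape[:2],np.uint8)
    m[v-w:v+w,u-w:u+w]=((im.min(2)>thr)&(im.max(2).astype(int)-im.min(2)<30))[v-w:v+w,u-w:u+w]*255
    C=max(cv2.findContours(m,0,1)[0],key=cv2.contourArea);e=cv2.fitEllipse(cv2.convexHull(C));return e
for n,im,cal,thr in(("w2",d["im"],c,140),("side",cv2.imread("pics/side0.png"),ctrl.calibration("side"),170)):
    for t in(thr-15,thr,thr+15,thr+30):
        try:
            e=lid(im,cal,[.574,-.357,.072],t,32);print(n,t,np.round(e[0],1),np.round(e[1],1),onz(cal,*e[0],.072))
        except Exception as x: print(n,t,x)
cv2.imwrite("pics/chk.png",np.hstack([ctrl.read_camera("wrist"),cv2.resize(ctrl.read_camera("side")[190:390,240:400],None,fx=1,fy=2)]))
```

```text
pos [ 0.573  -0.3636  0.2494] rotfix [0.0012 0.0005 0.0015] open 62.5 F [ 0.1 -0.1 -0.7]
w2 125 [347.5 250.3] [47.2 64.6] [ 0.5657 -0.3702  0.072 ]
w2 140 [352.6 243.5] [42.9 46.7] [ 0.5733 -0.3589  0.072 ]
w2 155 [351.8 240.4] [29.4 35.4] [ 0.572  -0.3538  0.072 ]
w2 170 OpenCV(4.12.0) /io/opencv/modules/imgproc/src/shapedescr.cpp:361: error: (-201:Incorrect size of input array) There should be at least 5 points to fit the ellipse in function 'fitEllipseNoDirect'

side 155 [334.7 308.2] [26.7 32.1] [ 0.5737 -0.3594  0.072 ]
side 170 [334.7 308.1] [26.5 32. ] [ 0.5735 -0.3592  0.072 ]
side 185 [334.6 308. ] [26.2 32. ] [ 0.5734 -0.3588  0.072 ]
side 200 [334.6 307.9] [26.1 31.9] [ 0.5734 -0.3585  0.072 ]
```

Call:
play_rows([
  {"delta_pos": [0.0005,0.0046,-0.04],"delta_rot": [0.0012,0.0005,0],"claw": 56},
  {"delta_pos": [0.0005,0.0046,-0.07],"delta_rot": [0.0012,0.0005,0],"claw": 56},
  {"delta_pos": [0.0005,0.0046,-0.1],"delta_rot": [0.0012,0.0005,0],"claw": 56},
  {"delta_pos": [0.0005,0.0046,-0.125],"delta_rot": [0.0012,0.0005,0],"claw": 56},
  {"delta_pos": [0.0005,0.0046,-0.14],"delta_rot": [0.0012,0.0005,0],"claw": 56},
  {"delta_pos": [0.0005,0.0046,-0.147],"delta_rot": [0.0012,0.0005,0],"claw": 56},
  {"delta_pos": [0.0005,0.0046,-0.15],"delta_rot": [0.0012,0.0005,0],"claw": 56},
  {"delta_pos": [0.0005,0.0046,-0.151],"delta_rot": [0.0012,0.0005,0],"claw": 56},
  {"delta_pos": [0.0005,0.0046,-0.151],"delta_rot": [0.0012,0.0005,0],"claw": 56},
])

```text
time: 30.85
eef_pos: [0.5751, -0.3572, 0.1007]
tcp_rot: [0.065, 0.703, -0.066, 0.705]
contact_force: [-0.3, -0.7, -0.0]
opening: 0.733
```

Run:
```python
from h import *
st(79.5)
```

```text
pos [ 0.5751 -0.3572  0.1007] rotfix [0.0006 0.0008 0.0004] open 62.6 F [-0.3 -0.7 -0. ]
```

Call:
play_rows([
  {"delta_pos": [-0.001,-0.0015,-0.001],"delta_rot": [0,0,0],"claw": 56},
  {"delta_pos": [-0.001,-0.0015,-0.003],"delta_rot": [0,0,0],"claw": 56},
  {"delta_pos": [-0.001,-0.0015,-0.004],"delta_rot": [0,0,0],"claw": 56},
  {"delta_pos": [-0.001,-0.0015,-0.004],"delta_rot": [0,0,0],"claw": 56},
])

```text
time: 31.18
eef_pos: [0.5745, -0.3592, 0.0976]
tcp_rot: [0.064, 0.703, -0.066, 0.706]
contact_force: [-0.6, -0.5, 1.0]
opening: 0.733
```

Call:
play_rows([
  {"delta_pos": [0,0,-0.0005],"delta_rot": [0,0,0],"claw": 66},
  {"delta_pos": [0,0,-0.0005],"delta_rot": [0,0,0],"claw": 72},
  {"delta_pos": [0,0,-0.0005],"delta_rot": [0,0,0],"claw": 82},
  {"delta_pos": [0,0,-0.0005],"delta_rot": [0,0,0],"claw": 82},
  {"delta_pos": [0,0,-0.0005],"delta_rot": [0,0,0],"claw": 82},
  {"delta_pos": [0,0,-0.0005],"delta_rot": [0,0,0],"claw": 82},
  {"delta_pos": [0,0,0.01],"delta_rot": [0,0,0],"claw": 82},
  {"delta_pos": [0,0,0.03],"delta_rot": [0,0,0],"claw": 82},
  {"delta_pos": [0,0,0.24],"delta_rot": [0,0,0],"claw": 82},
  {"delta_pos": [0,0,0.24],"delta_rot": [0,0,0],"claw": 82},
  {"delta_pos": [0,0,0.24],"delta_rot": [0,0,0],"claw": 82},
  {"delta_pos": [0,0,0.24],"delta_rot": [0,0,0],"claw": 82},
  {"delta_pos": [0,0,0.24],"delta_rot": [0,0,0],"claw": 82},
  {"delta_pos": [0,0,0.24],"delta_rot": [0,0,0],"claw": 82},
  {"delta_pos": [0,0,0.24],"delta_rot": [0,0,0],"claw": 82},
])

```text
time: 32.43
eef_pos: [0.5755, -0.36, 0.3442]
tcp_rot: [0.062, 0.7, -0.068, 0.709]
contact_force: [-0.0, -0.6, -0.3]
opening: 0.962
```

Call:
play_rows([
  {"delta_pos": [0,0.08,0],"delta_rot": [0,0,0],"claw": 82},
  {"delta_pos": [0,0.08,0],"delta_rot": [0,0,0],"claw": 82},
  {"delta_pos": [0,0.08,0],"delta_rot": [0,0,0],"claw": 82},
  {"delta_pos": [0,0.08,0],"delta_rot": [0,0,0],"claw": 82},
  {"delta_pos": [0,0.08,0],"delta_rot": [0,0,0],"claw": 82},
])

```text
time: 32.85
eef_pos: [0.5752, -0.2798, 0.3428]
tcp_rot: [0.062, 0.7, -0.068, 0.708]
contact_force: [0.6, -1.0, 0.1]
opening: 0.959
```

Run:
```python
from h import *
st(79.5)
c=ctrl.calibration("wrist");im=ctrl.read_camera("wrist");np.savez("w8.npz",im=im,**c)
p=ctrl.calibration("side");s=ctrl.read_camera("side");cv2.imwrite("pics/side9.png",s)
o=im.copy()
t=np.linspace(0,2*np.pi,40)
for x,y,z,r in((.5735,-.359,.072,.0365),(.5735,-.359,.108,.0345)):
    for k in t: cv2.circle(o,tuple(int(q) for q in proj(c,[x+r*np.cos(k),y+r*np.sin(k),z])),0,(0,255,0) if z<.1 else (0,0,255),-1)
cr=cv2.resize(s[220:350,265:375],None,fx=3.2,fy=3.2,interpolation=cv2.INTER_CUBIC)
cr=cv2.resize(cr,(338,400));cv2.imwrite("pics/fin.png",np.hstack([o[:,90:550],cr]))
```

```text
pos [ 0.5752 -0.2798  0.3428] rotfix [0.0028 0.0031 0.0002] open 81.9 F [ 0.6 -1.   0.1]
```

View pics/fin.png

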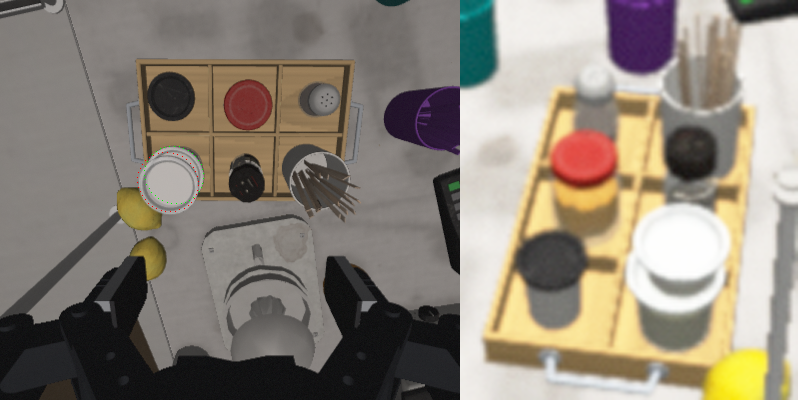

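Every compartment holds its thing upright, and the cup is on the deli lid. I'll check numerically how well it is centred.

Run:
```python
from h import *
d=np.load("w8.npz");c={k:d[k] for k in d}
s=cv2.imread("pics/side9.png");p=ctrl.calibration("side")
o=[]
for im,cal in((d["im"],c),(s,p)):
    im=im.copy();t=np.linspace(0,2*np.pi,60)
    for x,y,z,r,col in((.5735,-.359,.072,.0365,(0,200,0)),(.574,-.359,.108,.0345,(0,0,255))):
        pts=np.array([proj(cal,[x+r*np.cos(k),y+r*np.sin(k),z]) for k in t])
        u,v=proj(cal,[.5735,-.359,.09]).astype(int)
        if col[2]==0: a=cv2.resize(im[v-40:v+40,u-40:u+40],None,fx=5,fy=5,interpolation=cv2.INTER_CUBIC)
        cv2.polylines(a,[((pts-[u-40,v-40])*5+2).astype(int)],True,col,1)
    o.append(a)
cv2.imwrite("pics/cup.png",np.hstack(o))
```

```text
(no output)
```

View pics/cup.png

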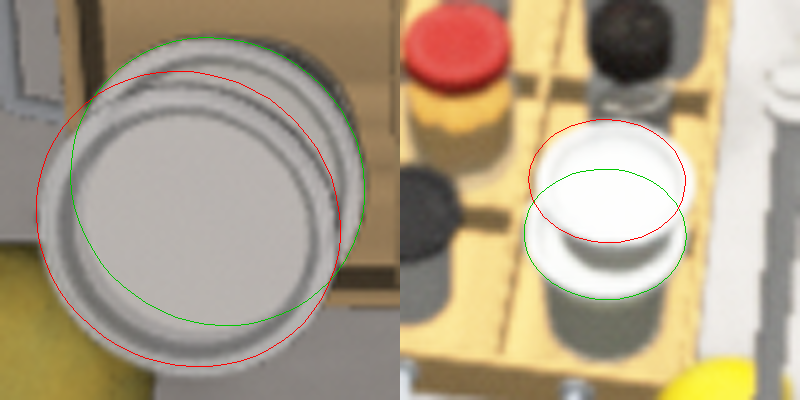

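```bash
python3 -c "
from plant import ctrl
print(ctrl.sign_off())"
```

```text
the job is handed in; nothing more can be done
None
```

I filled the caddy in the order asked and handed the job in at about 33 s on the robot's clock. The spice jar is in the back middle, the shaker front left, the white pot front right and the squat jar front middle. The sauce cup is on the deli pot's lid.

**Last checks:** the final wrist and side pictures show everything upright in its own compartment. The stirrers and the deli pot are still in their places, and the gripper is raised well clear. I planned the moves to stay clear of the terminal and the bell and never went near either. The last pictures were not framed to check them: the terminal was only partly in view, and the bell was not checked at all.

**What was not exact:**
- **Sauce cup:** it sits about 2–3 mm off the lid's centre, towards the back. I left it, because moving it again risked more than it would gain.
- **Shaker grip:** the fingers closed to about 35 mm on the shaker instead of the expected 44 mm. The pictures showed it held upright, and it stands properly in place.

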